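# Uncouple the blow nozzle from the carving bench's air line

### The arm

A 6-joint arm with a two-finger parallel gripper is mounted at the origin on the work surface. World frame = base frame: x ahead of the robot, y to its left, z up, the work surface at z = 0. Lengths are in m, angles in rad, forces in N, time in s.
With the tool pointing down it reaches from about 0.35 to 0.975 m from the base axis. Payload 4.9 kg.
Tool frame: the origin (TCP) lies midway between the tips of the shut fingers; the grasp point (between the pads) lies 19 mm behind it; z points along the fingers, x is the direction in which the jaws open and shut, and the axes are right-handed (so a half turn about z gives the same grasp; the last joint's range is limited). The gripper opens to 85 mm and grips with 20 to 120 N. Pads are 22 mm wide; open, the fingers measure 114 mm over their backs; the gripper's body (76 mm by 85 mm) begins 54 mm behind the grasp point. The pads swing forward as they close: fully open they stand 13 mm farther back than shut.
Start: joints at [1.098, 0.053, 1.613, -0, 1.476, -0.119], TCP at [0.217, 0.586, 0.231] pointing down, gripper open.
Joint ranges: [-3.01, 3.01], [-1.01, 2.22], [0.06, 2.58], [-1.02, 4.17], [0.09, 2.62], [-3.14, 3.14]. Speed limits (rad/s): [2.57, 2.57, 3.14, 3.14, 3.14, 3.14].

### API

Orientations are given as a 3x3 rotation matrix whose columns are the frame's x, y, z axes.
In Python, from rig import manip gives the robot as it stands. The module is installed in compiled form; this text tells all that it offers.
- The arm moves only by the tool drive_tool, never from a script. Its argument "commands" is a list of rows, each a list of 7 numbers: the closure in counts, from 0 (fully open) to 255 (shut), then the shift along the world's x, y, z in m, then the turn, a rotation vector about the world's x, y, z in rad. A call has 1 to 10 rows; each row is the pose to reach, as a shift and turn from the pose commanded when the call began; what a row does not reach only later rows make up. A row lasts 1/10 s, in which the tool goes at most 50 mm and 8.59 degrees, less where a joint would pass 70% of its speed; a pose out of reach is approached as far as the arm can. A call with a gripper value outside its range is refused whole. The fingers move at their own pace and stop on an object; "newtons" is the grip in N (left out, the last holds). Time passes only in rows, so rows that repeat a pose let the fingers close. It gives the time, the measured TCP pose, the force and the opening at its end, in the units of the state.
- manip.sense(): the state, without advancing time (a new reading comes with each control period).
- manip.capture(name): name is "scene" or "top" or "wrist"; returns a dict with "color" (420x560x3 uint8, red, green, blue), "mtx" (3x3 intrinsics, pixels), "R" (3x3) and "t" (3): a world point X has camera coordinates R X + t. Camera axes: x right, y down, z forward; pixel columns grow to the right and rows downward; lengths in m; the calibration is good to about 2 mm. A picture is of the moment at which its call begins. There is no depth.
- manip.hand_in(): hands the job in, once; it reports no verdict.
Trained networks look in the newest picture that a camera, given by its name, has taken for a name from the list of things; names that differ only in an ending like _2 or _b are one class to them, and where a whole thing is asked for, a point or a joint stands for the part that bears it (a point fixed in the world has none). Each returns a list of dicts, best first, with "score" (0 to 1); they miss things now and then, are a little off and sometimes report something else, mostly with a low value. They report only what shows in the picture. A call takes as long as a camera call.
- manip.boxes_of(camera, target): "point" ([x, y, z] in m, in world coordinates, good to about 4 mm: the middle of the surface that is visible of it).
The state is a dict: "clock": time; "joint_positions": joint angles; "joint_vel": joint speeds; "effort": joint torques, N m; "ee_pos": TCP position; "orientation": TCP orientation; "ft_force": force on the tool from outside, world axes, zero at the start; "torque": the same for the moment, N m; "gripper_width": finger opening in m.
Only numpy, scipy, OpenCV 4.12 (cv2) and the standard library are available. Lean on these libraries where they do the work, as an engineer would, in place of code of your own. Each camera call takes 0.05 s, during which the arm holds its last target.

### The job

Uncouple the stub blow nozzle from the bench's air coupling: push the coupling's sprung sleeve fully back by its ears so that the nozzle is freed and pops up, then draw the nozzle out so that the sleeve snaps forward again, and put it down in the wooden tray without dropping it. Leave the mallet, the wax tin and the whetstone where they are.

Things in the scene. Friction and masses are not known exactly. Their poses are not given: they have to be found in the camera images.
- coupling_mouth (a point): Centre of the mouth of the fixed air coupling's socket, which leans 40 deg from vertical, roughly towards the robot. z: the coupling's axis, up and out of the mouth (the way the nozzle comes out); y: level, along the sleeve's ears. Brass socket tube 29 mm outside, bore 22 mm; the nozzle is plugged in to 42 mm below the mouth. Steel base plate 150 x 270 mm below.
- pipe_mid (a point): Middle of the axis of a fixed level copper pipe, 22 mm diameter, 300 mm long, along y, held by two posts at y = +-120 mm. It crosses above the coupling and bars an upright tool over the sleeve: come in along the coupling's axis, beneath it. It lies 98 mm from the coupling's axis, on the upper side (+x of coupling_mouth), and 98 mm along z from the mouth.
- sleeve_ears (a point): Point on the coupling's axis level with the upper face of the sleeve's two ears; moves with the sleeve; axes as coupling_mouth. Steel sleeve 39 mm diameter, 34 mm long. Ears: flat lugs 8 mm thick, 28 mm wide, reaching 46 mm from the axis on both sides along y. Sleeve forward: this face is 4 mm beyond the mouth. Pushing one or both ears along -z slides the sleeve back.
- sleeve (a joint): Travel of the sleeve in m: 0 forward, 0.014 fully back. Spring 4 N at 0, 8 N at 0.014. Past about 0.010 the lock frees the nozzle and a sprung ejector lifts it 9 mm; the lock then rests on its shank, so the sleeve, let go, stays back at about 0.010. It snaps forward to 0 once the nozzle has been drawn some 21 mm from its locked place.
- nozzle_grip (a point): Centre of the round knurled grip (22 mm diameter, 22 mm long) of the brass blow nozzle; z: its axis, from shank to tip. A blunt cone 8 mm long is beyond the grip, a 20 mm shank with a groove below; 76 mm long in all, 0.1 to 0.2 kg. Locked, this point is 15 mm beyond the mouth; popped up, 24 mm. Drawing it out takes 42 mm of travel along the axis and up to 10 N.
- nozzle_foot (a point): Centre of the flat foot (20 mm diameter) of the nozzle's shank, 57 mm below nozzle_grip on its axis; hidden in the socket at the start, 42 mm below the mouth.
- tray_in (a point): Centre of the inner floor of the open wooden tray, 8 mm above the bench; fixed. Outside 170 x 200 mm (along its x and y) and 35 mm high, walls 8 mm. The nozzle may stand or lie in it.
- mallet: Bystander: round wooden carver's mallet standing on its head, 84 mm in diameter, 190 mm high; origin under its centre.
- wax_tin: Bystander: tin, 72 mm in diameter, 75 mm high; origin under its centre.
- whetstone: Bystander: grey whetstone on a wooden base, 60 x 170 mm, 32 mm high; origin under its centre.

How it is judged:
By the outcome, as a careful person would: the job done as asked, in the order asked, and still so for the second after the job is handed in, with the robot touching nothing.
It also fails if it takes over 64 s, if anything falls off the work surface, if the arm or the gripper's body presses on something with over 40 N, if the wrist force passes 120 N, or if a joint passes its speed limit or range.

## Working session

There is one attempt and no reset: what is moved stays moved. The work goes in short steps, Python scripts to look and compute and a tool call to move; the robot and the scene stay as the last step left them, time stands still between calls to the robot, and variables do not carry over. Pictures are saved under pics/ and viewed, and the job is handed in when it is done.

Besides the shell and the picture viewer there is one more tool, called after "Emit:" as a command line: name --pt "numbers of a row" for each row, then --argument value for the rest. drive_tool: Moves the arm, as the interface text tells. Its arguments: {"type":"object","properties":{"commands":{"type":"array"},"newtons":{"type":"number"}},"required":["commands"]}

```bash
mkdir -p pics; cat > h.py <<'E'
import numpy as np, cv2, pickle
from rig import manip
def snap(c,f):
    d=manip.capture(c); cv2.imwrite('pics/'+f,d['color'][:,:,::-1]); pickle.dump(d,open('pics/'+f+'.pkl','wb')); return d
E
python3 - <<'E'
from h import *
np.set_printoptions(precision=4,suppress=True)
for c in ['scene','top']:
    d=snap(c,c+'1.png'); print(c,d['mtx'].tolist(),d['R'].round(3).tolist(),d['t'])
    for n in ['coupling_mouth','pipe_mid','sleeve_ears','nozzle_grip','tray_in','mallet','wax_tin','whetstone']:
        try:
            r=manip.boxes_of(c,n); print(n,[(np.round(q['point'],4).tolist(),round(q['score'],2)) for q in r[:3]])
        except Exception as e: print(n,e)
print(manip.sense())
E
```

```text
scene [[394.91745650670134, 0.0, 281.9489556551652], [0.0, 394.91745650670134, 210.18929579856655], [0.0, 0.0, 1.0]] [[0.499, 0.866, -0.005], [0.666, -0.387, -0.638], [-0.555, 0.316, -0.77]] [-0.2851 -0.2742  1.7231]
coupling_mouth [([0.5672, -0.1892, 0.1098], 0.84)]
pipe_mid [([0.5776, -0.1957, 0.0396], 0.63)]
sleeve_ears [([0.5577, -0.188, 0.1188], 0.51)]
nozzle_grip [([0.5374, -0.1873, 0.1378], 0.41)]
tray_in [([0.5788, 0.1872, 0.0061], 0.72)]
mallet [([0.3945, 0.3697, 0.0953], 0.85), ([0.5768, 0.1857, 0.009], 0.29)]
wax_tin [([0.7655, 0.0087, 0.0745], 0.66)]
whetstone [([0.3363, -0.3959, 0.0321], 0.97)]
top [[411.126214752631, 0.0, 285.22789726378437], [0.0, 411.126214752631, 207.7960335942452], [0.0, 0.0, 1.0]] [[0.025, -1.0, 0.002], [-0.989, -0.025, -0.146], [0.146, 0.001, -0.989]] [0.0236 0.5938 1.187 ]
coupling_mouth [([0.5485, -0.1748, 0.1201], 0.81)]
pipe_mid [([0.5545, -0.1774, 0.015], 0.77), ([0.5746, 0.1839, 0.0076], 0.67)]
sleeve_ears [([0.5467, -0.1719, 0.1198], 0.56)]
nozzle_grip [([0.5305, -0.1808, 0.1358], 0.51)]
tray_in [([0.5724, 0.1807, 0.0066], 0.74)]
mallet [([0.3762, 0.3676, 0.1002], 0.82)]
wax_tin [([0.7469, 0.0209, 0.0741], 0.93)]
whetstone [([0.3302, -0.3855, 0.0353], 0.75), ([0.5739, 0.1826, 0.0083], 0.54)]
{'clock': 0.9, 'joint_positions': array([ 1.098 ,  0.0527,  1.6129, -0.0001,  1.476 , -0.119 ]), 'joint_vel': array([ 0.002 ,  0.0012, -0.0011,  0.0008,  0.0001, -0.0006]), 'effort': array([  0.0009, -39.3692, -37.0464,  -0.0002,   0.0007,   0.    ]), 'ee_pos': array([0.2165, 0.5863, 0.2313]), 'orientation': array([[ 0.3464,  0.9381,  0.    ],
       [ 0.9381, -0.3464, -0.    ],
       [-0.    ,  0.0001, -1.    ]]), 'ft_force': array([1.0054, 0.4045, 0.0267]), 'torque': array([-0.0472,  0.0118, -0.0045]), 'gripper_width': 0.08567063284518403}
```

View pics/scene1.png

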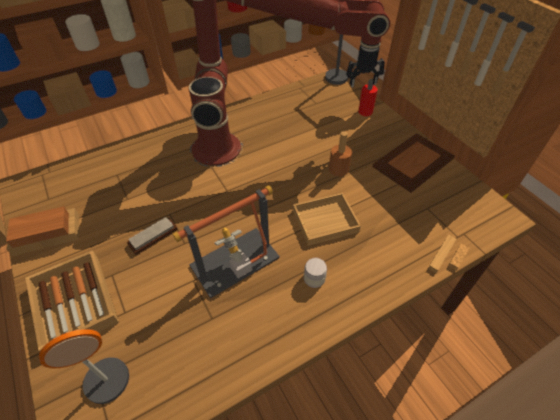

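View pics/top1.png

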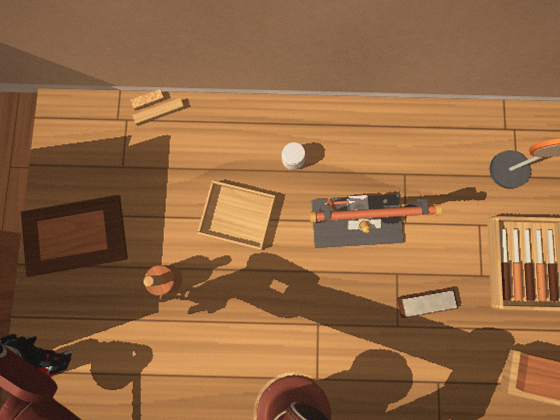

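```bash
python3 - <<'E'
import cv2
a=cv2.imread('pics/scene1.png');b=cv2.imread('pics/top1.png')
print(a.shape)
cv2.imwrite('pics/sc.png',cv2.resize(a[160:320,200:400],(800,640),interpolation=3)[:600])
cv2.imwrite('pics/tc.png',cv2.resize(b[130:290,280:480],(800,640),interpolation=3)[:600])
E
```

```text
(420, 560, 3)
```

View crops.

The scene view shows the coupling rig around (235,240), under the copper pipe, and the tray at (325,218). The top view shows the pipe at (375,213), the nozzle at (365,227) and the tray at (240,213). I'll zoom in on both.

View pics/sc.png

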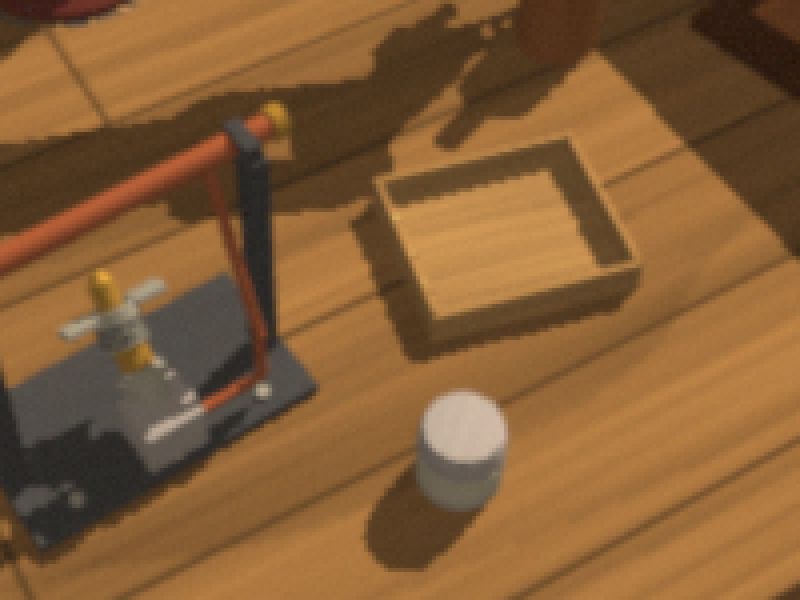

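View pics/tc.png

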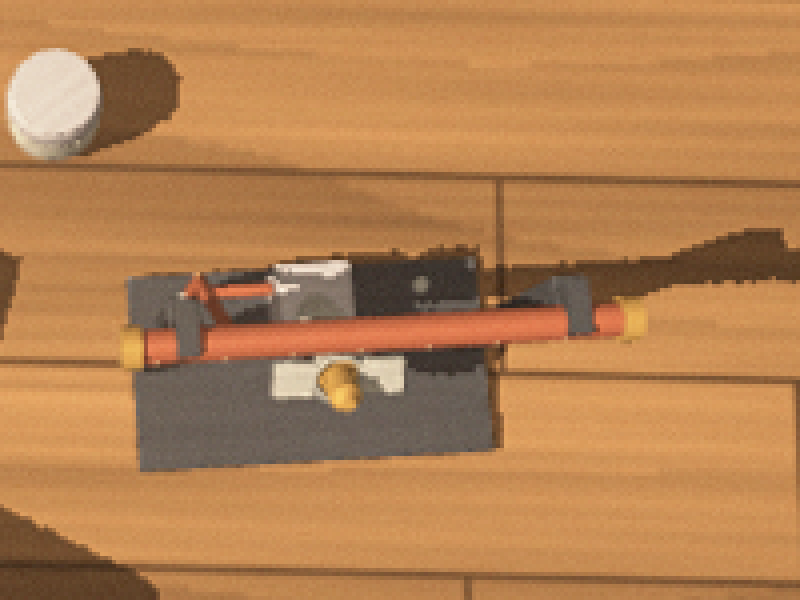

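```bash
python3 - <<'E'
import cv2
a=cv2.imread('pics/scene1.png');b=cv2.imread('pics/top1.png')
cv2.imwrite('pics/sc2.png',cv2.resize(a[220:260,205:255],(800,640),interpolation=3)[:600])
cv2.imwrite('pics/tc2.png',cv2.resize(b[200:240,335:395],(780,520),interpolation=3))
cv2.imwrite('pics/sc3.png',cv2.resize(a[180:250,170:280],(770,490),interpolation=3))
E
```

```text
(no output)
```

View pics/sc2.png

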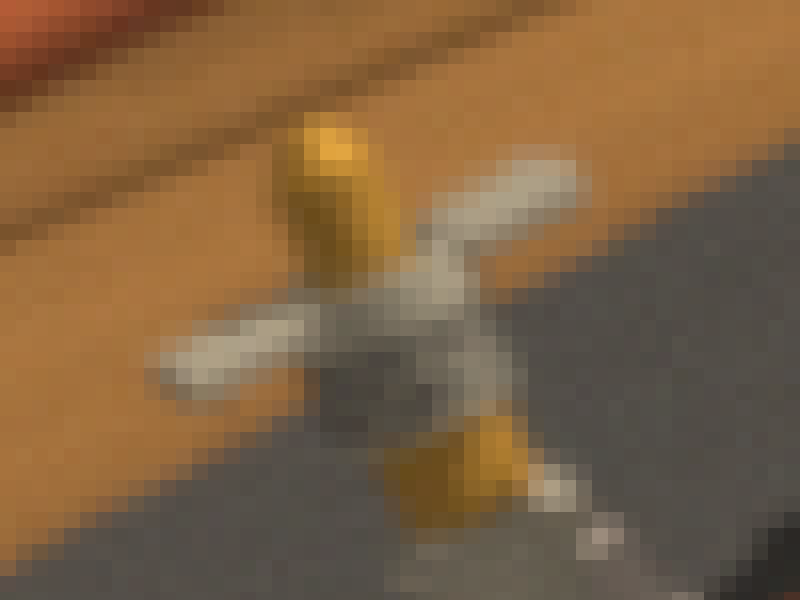

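View pics/tc2.png

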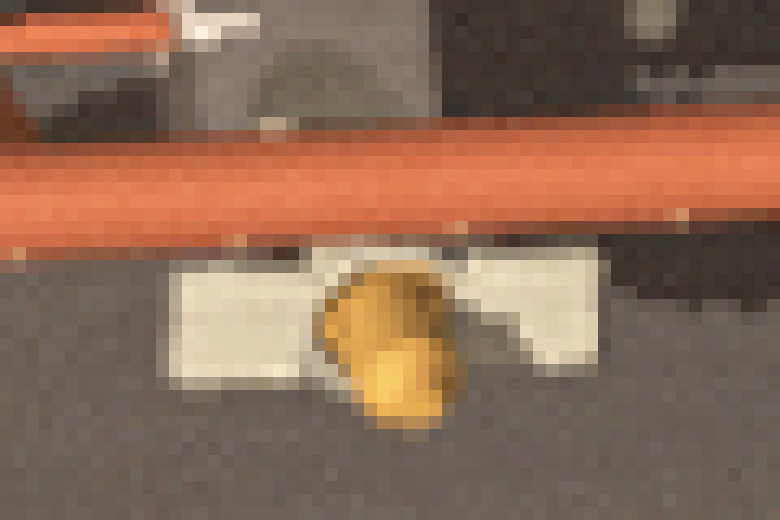

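View pics/sc3.png

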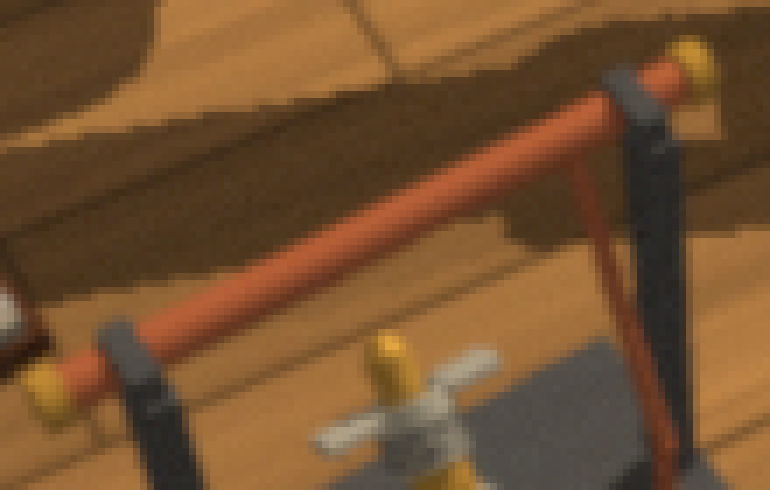

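```bash
cat > fit.py <<'E'
from h import *
from scipy.optimize import least_squares
np.set_printoptions(precision=4,suppress=True)
S=pickle.load(open('pics/scene1.png.pkl','rb'));T=pickle.load(open('pics/top1.png.pkl','rb'))
def pr(d,X):
    c=d['R']@X+d['t']; p=d['mtx']@c; return p[:2]/p[2]
def frame(p):
    a=p[3]; y=np.array([-np.sin(a),np.cos(a),0]); h=np.array([np.cos(a),np.sin(a),0])
    z=-np.sin(np.radians(40))*h+np.array([0,0,np.cos(np.radians(40))]); return np.c_[np.cross(y,z),y,z]
c=lambda u,v,s,o:(u/s+o[0]-.5,v/s+o[1]-.5)
obs=[]
o=(335,200)
for (u,v),X in {(170,260):(.014,.046,.004),(600,247):(.014,-.046,.004),(600,370):(-.014,-.046,.004),(168,385):(-.014,.046,.004),(410,400):(0,0,.033)}.items(): obs.append((T,c(u,v,13,o),X))
o=(205,220)
for (u,v),X in {(175,368):(0,-.046,0),(583,183):(0,.046,0),(330,150):(0,0,.031)}.items(): obs.append((S,c(u,v,16,o),X))
pp=[(T,c(133,347,4,(280,130)),1),(T,c(634,318,4,(280,130)),-1),(S,c(50,395,7,(170,180)),-1),(S,c(690,62,7,(170,180)),1)]
def res(p,full=False):
    F=frame(p);m=p[:3];r=[]
    for d,uv,X in obs: r.append(pr(d,m+F@np.array(X)+(p[5:8] if d is S else p[8:11]))-uv)
    for d,uv,s in pp: r.append(pr(d,m+F@np.array([.098,s*p[4],.098])+(p[5:8] if d is S else p[8:11]))-uv)
    if full: return np.array(r)
    return np.r_[np.ravel(r),p[5:]/.0015*.8]
if __name__=='__main__':
    s=least_squares(res,[.55,-.18,.12,0,.15]+[0]*6,loss='soft_l1'); print(s.x);print(res(s.x,True)); F=frame(s.x)
    print(F); J=s.jac; print('sd',np.sqrt(np.diag(np.linalg.inv(J.T@J)))[:5]*.5)
    for n,X in dict(pipe=(.098,0,.098),grip=(0,0,.015),ears=(0,0,.004)).items(): print(n,s.x[:3]+F@np.array(X))
E
python3 fit.py
```

```text
[ 0.544  -0.1835  0.1169  0.0825  0.1548  0.     -0.0002 -0.0001 -0.
  0.0002  0.0001]
[[ 0.6257  1.3505]
 [ 0.6137  0.4776]
 [-0.1861 -0.6489]
 [ 0.3998  0.0534]
 [ 0.5578 -0.2508]
 [ 0.2267  0.5875]
 [-0.4096 -1.1037]
 [-0.7703 -0.9944]
 [-0.7999 -0.3416]
 [-1.188  -0.1418]
 [ 0.1504  0.053 ]
 [ 1.0307  0.9703]]
[[ 0.7634 -0.0824 -0.6406]
 [ 0.0631  0.9966 -0.0529]
 [ 0.6428  0.      0.766 ]]
sd [0.001  0.0009 0.002  0.005  0.001 ]
pipe [ 0.556  -0.1825  0.255 ]
grip [ 0.5344 -0.1843  0.1284]
ears [ 0.5414 -0.1837  0.12  ]
```

```bash
python3 - <<'E'
import numpy as np
from scipy.spatial.transform import Rotation as R
s=np.array([[0.3464,.9381,0],[.9381,-.3464,0],[0,0,-1]])
F=np.array([[0.7634,-0.0824,-0.6406],[0.0631,0.9966,-0.0529],[0.6428,0,0.766]])
t=np.c_[F[:,1],F[:,0],-F[:,2]]
print(R.from_matrix(t@s.T).as_rotvec(), np.array([.544,-.1835,.1169])+F[:,2]*.13-[.2165,.5863,.2313])
E
```

```text
[-0.09514753 -0.6970777   0.41822447] [ 0.244222 -0.776677 -0.01482 ]
```

Emit:
drive_tool --pt "0 0.03 -0.03 0.05 0 0 0" --pt "0 0.06 -0.07 0.08 0 0 0" --pt "0 0.09 -0.12 0.11 0 0 0" --pt "0 0.12 -0.17 0.14 0 0 0" --pt "0 0.15 -0.22 0.16 0 0 0" --pt "0 0.18 -0.27 0.17 0 0 0" --pt "0 0.2 -0.32 0.17 0 0 0" --pt "0 0.2 -0.36 0.17 0 0 0" --pt "0 0.2 -0.4 0.17 0 0 0" --pt "0 0.2 -0.4 0.17 0 0 0"

```text
clock: 1.9
ee_pos: [0.4164, 0.1856, 0.4017]
orientation: [[0.346, 0.938, 0.001], [0.938, -0.346, 0.0], [0.0, 0.001, -1.0]]
ft_force: [0.8, 0.2, -0.2]
gripper_width: 0.0852
```

Emit:
drive_tool --pt "0 0.0 -0.04 0 -0.014 -0.1 0.06" --pt "0 0.01 -0.08 0 -0.027 -0.2 0.12" --pt "0 0.01 -0.12 0 -0.041 -0.3 0.18" --pt "0 0.02 -0.16 0 -0.054 -0.4 0.24" --pt "0 0.02 -0.2 0 -0.068 -0.5 0.3" --pt "0 0.03 -0.24 0 -0.082 -0.6 0.36" --pt "0 0.03 -0.28 0 -0.095 -0.697 0.418" --pt "0 0.035 -0.33 0 -0.095 -0.697 0.418" --pt "0 0.035 -0.376 0 -0.095 -0.697 0.418" --pt "0 0.035 -0.376 0 -0.095 -0.697 0.418"

```text
clock: 2.9
ee_pos: [0.4499, -0.1943, 0.3993]
orientation: [[-0.072, 0.766, 0.639], [0.997, 0.054, 0.048], [0.002, 0.64, -0.768]]
ft_force: [-0.2, -0.5, -0.4]
gripper_width: 0.0857
```

```bash
python3 - <<'E'
from h import *
snap('wrist','w1.png'); print(manip.sense())
E
```

```text
{'clock': 2.95, 'joint_positions': array([-0.86749995, -0.72266405,  2.04586867,  0.55679508,  1.39464638,
       -2.49253232]), 'joint_vel': array([ 0.08015665, -0.0446181 ,  0.0053431 ,  0.00722755,  0.00980518,
        0.01456878]), 'effort': array([ -1.76054388,  -9.06721741, -39.34462667,   1.51248157,
        -1.33779399,  -0.11264579]), 'ee_pos': array([ 0.45044003, -0.19163317,  0.40002289]), 'orientation': array([[-0.07597504,  0.76529179,  0.63918406],
       [ 0.99710642,  0.05666127,  0.05067835],
       [ 0.00256674,  0.64118482, -0.7673822 ]]), 'ft_force': array([-0.47760885,  0.35982408, -0.12082613]), 'torque': array([0.00051103, 0.2460211 , 0.01585165]), 'gripper_width': 0.085048014133738}
```

View pics/w1.png

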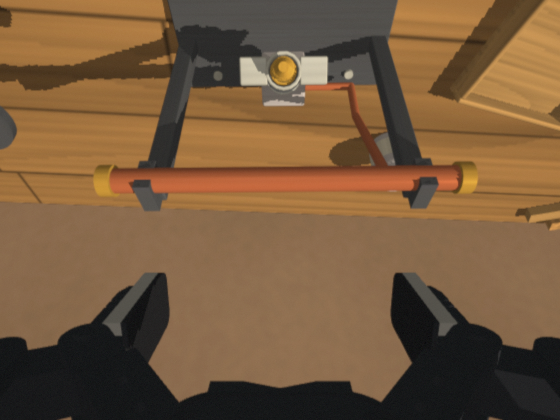

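The wrist view looks almost along the coupling's axis. The ears span (240..327, 57..84), the nozzle tip is at (286,68), and the pipe caps are at (104,181) and (466,178). I'll add these points to the fit.

```bash
python3 - <<'E'
import cv2
a=cv2.imread('pics/w1.png')
cv2.imwrite('pics/w1c.png',cv2.resize(a[35:115,225:345],(780,520),interpolation=3))
E
```

```text
(no output)
```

View pics/w1c.png

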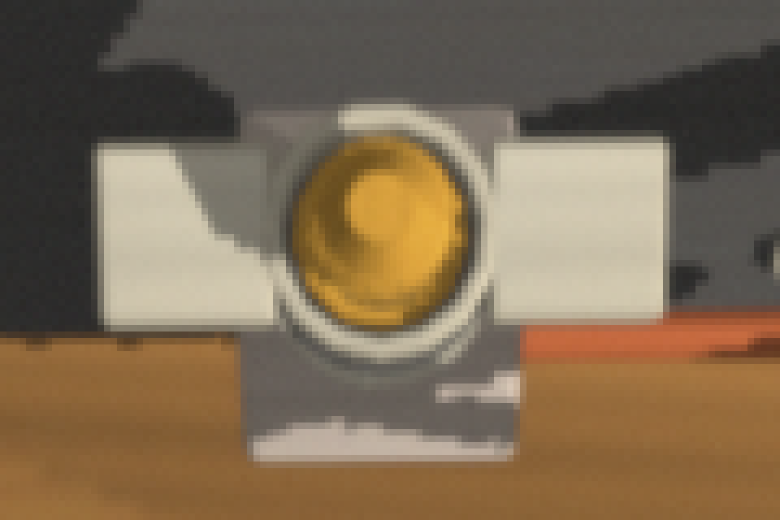

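```bash
cat > fit2.py <<'E'
import fit; from fit import *
W=pickle.load(open('pics/w1.png.pkl','rb')); o=(225,35)
wobs=[]
for (u,v),X in {(98,143):(-.014,-.046,.004),(667,138):(-.014,.046,.004),(667,317):(.014,.046,.004),(103,325):(.014,-.046,.004),(379,206):(0,0,.034)}.items(): wobs.append((c(u,v,6.5,o),X))
wp=[((104,180.5),-1),((466,178),1)]
def res2(p,full=False):
    F=frame(p);m=p[:3];r=[]
    for uv,X in wobs: r.append(pr(W,m+F@np.array(X)+p[11:14])-uv)
    for uv,s in wp: r.append(pr(W,m+F@np.array([.098,s*p[4],.098])+p[11:14])-uv)
    if full: return np.array(r)
    return np.r_[res(p[:11]),np.ravel(r)*1.0,p[11:]/.0015*.8]
if __name__=='__main__':
    s=least_squares(res2,[.55,-.18,.12,0,.15]+[0]*9,loss='soft_l1'); print(s.x);print(res(s.x[:11],True)); print(res2(s.x,True))
    F=frame(s.x); print(F); J=s.jac; print('sd',np.sqrt(np.diag(np.linalg.inv(J.T@J)))[:5]*.5)
    # wrist only
    f=lambda p: res2(np.r_[p,np.zeros(9)],True).ravel()
    q=least_squares(f,s.x[:5]); print('wrist only',q.x, q.fun)
    np.save('pose.npy',s.x)
E
python3 fit2.py
```

```text
[ 0.5442 -0.1827  0.1184  0.0816  0.1568  0.0003 -0.0004 -0.0005 -0.0003
 -0.0001 -0.0001 -0.      0.0005  0.0005]
[[ 0.5059  1.3035]
 [ 0.5355  0.4549]
 [-0.2703 -0.6611]
 [ 0.275   0.017 ]
 [ 0.4508 -0.2735]
 [ 0.4037  0.3886]
 [-0.2093 -1.291 ]
 [-0.5787 -1.1965]
 [-1.7845 -0.3919]
 [-0.4005 -0.1899]
 [-0.3441  0.1301]
 [ 1.8122  0.491 ]]
[[-1.0343 -0.4309]
 [ 0.6962 -0.5509]
 [ 0.0179  0.6328]
 [-0.7989  0.2312]
 [ 0.5758  0.5993]
 [ 0.2539 -0.0753]
 [-0.1985 -0.4083]]
[[ 0.7635 -0.0816 -0.6406]
 [ 0.0625  0.9967 -0.0524]
 [ 0.6428  0.      0.766 ]]
sd [0.0007 0.0007 0.001  0.0023 0.0005]
wrist only [ 0.5448 -0.182   0.1181  0.0811  0.1575] [-0.8497 -0.3136  0.6559 -0.3856 -0.0313  0.7225 -0.6316  0.2771  0.6601
  0.7203  0.0586 -0.3392  0.0563 -0.5464]
```

Emit:
drive_tool --pt "78 0.004 0 -0.035 0 0 0" --pt "78 0.008 0 -0.07 0 0 0" --pt "78 0.013 0.001 -0.105 0 0 0" --pt "78 0.018 0.001 -0.14 0 0 0" --pt "78 0.023 0.002 -0.175 0 0 0" --pt "78 0.0287 0.002 -0.206 0 0 0" --pt "78 0.0287 0.002 -0.206 0 0 0" --pt "78 0.0287 0.002 -0.206 0 0 0" --newtons 30

```text
clock: 3.75
ee_pos: [0.4804, -0.1853, 0.196]
orientation: [[-0.084, 0.763, 0.641], [0.996, 0.064, 0.055], [0.0, 0.643, -0.766]]
ft_force: [0.8, -0.4, 1.0]
gripper_width: 0.0596
```

```bash
python3 - <<'E'
from h import *
snap('wrist','w2.png'); s=manip.sense();print(s['ee_pos'],s['orientation'],s['ft_force'],s['gripper_width'],s['joint_positions'])
x=np.load('pose.npy')
from fit import frame
print('TCP in coupling frame',frame(x).T@(s['ee_pos']-x[:3]))
E
```

```text
[ 0.48088615 -0.18623867  0.19765077] [[-0.08357761  0.76181982  0.64237477]
 [ 0.99649973  0.06502783  0.05253253]
 [-0.00175191  0.64451683 -0.76458812]] [-0.60085153 -0.83494779  0.82231534] 0.059057621499100904 [-0.79439318 -0.5847283   2.29948014  0.61730411  1.02621111 -2.66824444]
TCP in coupling frame [0.0024 0.0016 0.1014]
```

View pics/w2.png

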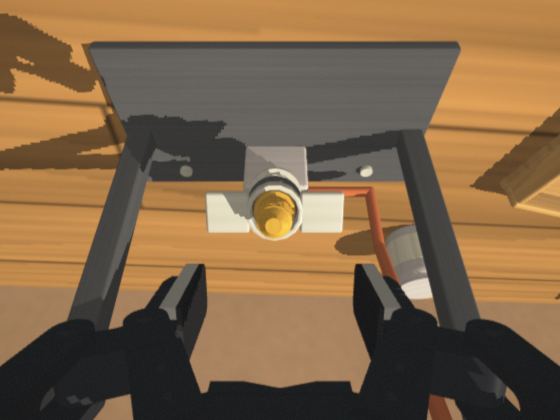

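```bash
python3 - <<'E'
import cv2
a=cv2.imread('pics/w2.png')
cv2.imwrite('pics/w2c.png',cv2.resize(a[170:250,190:360],(765,360),interpolation=3))
E
```

```text
(no output)
```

View pics/w2c.png

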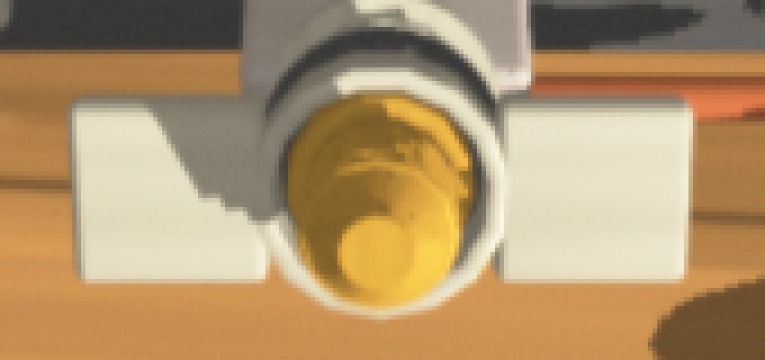

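```bash
cat > fit3.py <<'E'
from fit import *
W=pickle.load(open('pics/w2.png.pkl','rb')); o=(190,170)
P=[];U=[]
for (u,v),X in {(74,98):(-.014,-.046,.004),(690,95):(-.014,.046,.004),(688,280):(.014,.046,.004),(80,282):(.014,-.046,.004),(378,248):(0,0,.034)}.items():
    P.append(X);U.append(c(u,v,4.5,o))
f=lambda p: np.ravel([pr(W,p[:3]+frame(p)@np.array(X))-u for X,u in zip(P,U)])
x=np.load('pose.npy')
q=least_squares(f,x[:4]); print(q.x,q.fun)
g=lambda p: f(np.r_[p,x[3]]); q2=least_squares(g,x[:3]); print(q2.x,np.sqrt(np.mean(q2.fun**2)))
ok,rv,tv=cv2.solvePnP(np.array(P),np.array(U),W['mtx'],None,flags=cv2.SOLVEPNP_SQPNP)
Rm=cv2.Rodrigues(rv)[0]; print((W['R'].T@(tv.ravel()-W['t'])), W['R'].T@Rm)
print('cam',-W['R'].T@W['t'],W['mtx'])
s=manip.sense();F=frame(x);print(F.T@(s['ee_pos']-x[:3]),F.T@(s['ee_pos']-q2.x))
E
python3 fit3.py
```

```text
[ 0.5474 -0.1822  0.1154  0.0919] [-0.6969  0.4462  0.6684  0.4061 -0.5063 -0.6317  0.3949 -0.4759  0.1223
  0.2007]
[ 0.5475 -0.1822  0.1154] 0.5736485588747866
[ 0.5474 -0.1822  0.1156] [[ 0.7525 -0.0939 -0.6519]
 [ 0.0695  0.9956 -0.0632]
 [ 0.6549  0.0022  0.7557]]
cam [ 0.3379 -0.1965  0.2627] [[374.0575   0.     279.5938]
 [  0.     374.0575 214.043 ]
 [  0.       0.       1.    ]]
[0.0024 0.0016 0.1014] [0.0018 0.0014 0.1059]
```

Emit:
drive_tool --pt "78 0.012 -0.001 -0.017 0 0 0" --pt "78 0.025 0.0 -0.033 0 0 0" --pt "78 0.039 0.002 -0.05 0 0 0" --pt "78 0.053 0.003 -0.0665 0 0 0" --pt "78 0.053 0.003 -0.0665 0 0 0" --pt "78 0.053 0.003 -0.0665 0 0 0"

```text
clock: 4.4
ee_pos: [0.5339, -0.1841, 0.1311]
orientation: [[-0.083, 0.762, 0.642], [0.997, 0.064, 0.052], [-0.001, 0.644, -0.765]]
ft_force: [-0.1, -0.9, 0.1]
gripper_width: 0.0592
```

```bash
cat > st.py <<'E'
from fit import *
import sys
if len(sys.argv)>1: snap(sys.argv[2] if len(sys.argv)>2 else 'wrist',sys.argv[1])
x=np.load('pose.npy')[:4]; x[:3]=[.546,-.1823,.1168]
s=manip.sense();F=frame(x)
print('t',s['clock'],'TCPc',F.T@(s['ee_pos']-x[:3]),'Fc',F.T@s['ft_force'],'w',s['gripper_width'],'q',s['joint_positions'])
print(F.T@s['orientation'])
E
python3 st.py w3.png
```

```text
t 4.45 TCPc [ 0.     -0.0011  0.0191] Fc [-0.351  -0.0664 -0.0438] w 0.05924572969300104 q [-0.695  -0.3426  2.2552  0.6732  0.8088 -2.7197]
[[-0.0019  1.      0.0027]
 [ 1.      0.0019 -0.0012]
 [-0.0012  0.0027 -1.    ]]
```

View pics/w3.png

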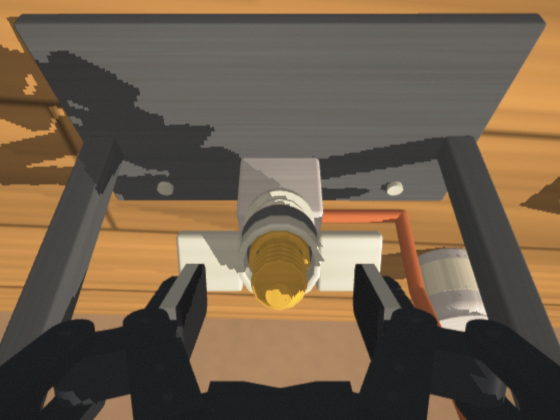

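The ears span (178..382, 235..292), centred between the fingertips at (206 and 354). I'll advance to contact.

Emit:
drive_tool --pt "78 0.0032 0.0003 -0.0038 0 0 0" --pt "78 0.0064 0.0005 -0.0077 0 0 0" --pt "78 0.0096 0.0008 -0.0115 0 0 0" --pt "78 0.0096 0.0008 -0.0115 0 0 0" --pt "78 0.0096 0.0008 -0.0115 0 0 0"

```text
clock: 4.95
ee_pos: [0.5425, -0.1826, 0.1169]
orientation: [[-0.082, 0.764, 0.64], [0.997, 0.063, 0.053], [0.001, 0.642, -0.766]]
ft_force: [0.2, -0.5, 0.7]
gripper_width: 0.0592
```

```bash
python3 st.py
```

```text
t 4.95 TCPc [-0.0026 -0.      0.0023] Fc [ 0.5074 -0.5165  0.4234] w 0.059161437560045646 q [-0.678  -0.2949  2.2453  0.6876  0.7727 -2.732 ]
[[-0.0001  1.     -0.0005]
 [ 1.      0.0001  0.001 ]
 [ 0.001  -0.0005 -1.    ]]
```

Emit:
drive_tool --pt "78 0.0026 0.0002 -0.0031 0 0 0" --pt "78 0.0051 0.0004 -0.0061 0 0 0" --pt "78 0.0051 0.0004 -0.0061 0 0 0"

```text
clock: 5.25
ee_pos: [0.548, -0.1825, 0.1112]
orientation: [[-0.082, 0.763, 0.641], [0.997, 0.063, 0.053], [0.0, 0.643, -0.766]]
ft_force: [-3.6, -0.1, 3.4]
gripper_width: 0.0596
```

```bash
python3 st.py
```

```text
t 5.25 TCPc [-0.002  -0.0003 -0.0056] Fc [-0.5854  0.202   4.9591] w 0.05960012518146005 q [-0.6693 -0.2707  2.2376  0.6962  0.7543 -2.7389]
[[-0.0003  1.      0.0002]
 [ 1.      0.0003  0.0005]
 [ 0.0005  0.0002 -1.    ]]
```

Emit:
drive_tool --pt "78 0.0026 0.0002 -0.0031 0 0 0" --pt "78 0.0051 0.0004 -0.0061 0 0 0" --pt "78 0.0051 0.0004 -0.0061 0 0 0"

```text
clock: 5.55
ee_pos: [0.5531, -0.1821, 0.1053]
orientation: [[-0.083, 0.763, 0.641], [0.997, 0.063, 0.053], [0.0, 0.643, -0.766]]
ft_force: [-6.2, 1.1, 4.9]
gripper_width: 0.0591
```

```bash
python3 st.py w4.png
```

```text
t 5.6 TCPc [-0.002  -0.0003 -0.0134] Fc [-1.6109  1.5093  7.286 ] w 0.0595666762976504 q [-0.6611 -0.2472  2.2303  0.7044  0.7371 -2.7462]
[[-0.0007  1.      0.0001]
 [ 1.      0.0007  0.0007]
 [ 0.0007  0.0001 -1.    ]]
```

View pics/w4.png

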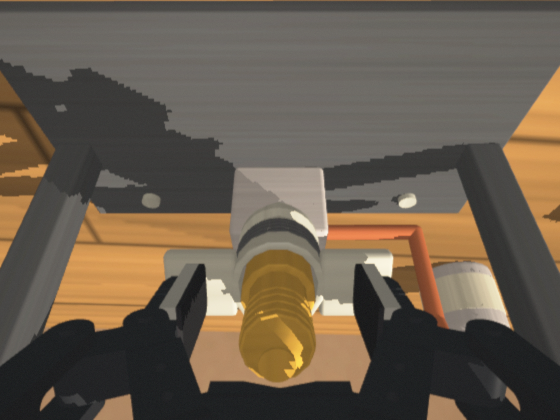

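The nozzle stands out further, with its tip now at (280,365), so it seems to have popped. I'll press on to the stop so that the sleeve is fully back.

Emit:
drive_tool --pt "78 0.0013 0.0001 -0.0015 0 0 0" --pt "78 0.0026 0.0002 -0.0031 0 0 0" --pt "78 0.0026 0.0002 -0.0031 0 0 0"

```text
clock: 5.9
ee_pos: [0.5539, -0.1821, 0.1049]
orientation: [[-0.088, 0.765, 0.638], [0.996, 0.067, 0.056], [0.0, 0.64, -0.768]]
ft_force: [-70.6, 5.5, 52.7]
gripper_width: 0.0591
```

```bash
python3 st.py
```

```text
t 5.9 TCPc [-0.0017 -0.0005 -0.0142] Fc [-19.6865  11.2807  85.378 ] w 0.05913904004963659 q [-0.6606 -0.242   2.2258  0.7022  0.7409 -2.7486]
[[-0.0048  1.     -0.0032]
 [ 1.      0.0048  0.0042]
 [ 0.0042 -0.0032 -1.    ]]
```

The sleeve is hard against its stop at 85 N, so I'm backing off right away.

Emit:
drive_tool --pt "78 -0.003 -0.0002 0.0036 0 0 0" --pt "78 -0.009 -0.0007 0.0108 0 0 0" --pt "78 -0.015 -0.0012 0.018 0 0 0" --pt "78 -0.015 -0.0012 0.018 0 0 0" --pt "78 -0.015 -0.0012 0.018 0 0 0"

```text
clock: 6.4
ee_pos: [0.5404, -0.1829, 0.1197]
orientation: [[-0.082, 0.764, 0.641], [0.997, 0.063, 0.053], [0.0, 0.643, -0.766]]
ft_force: [-0.9, 0.3, -1.1]
gripper_width: 0.0593
```

```bash
python3 st.py w5.png; python3 st.py s5.png scene;python3 st.py t5.png top; python3 - <<'E'
import cv2,numpy as np
a=cv2.imread('pics/s5.png');b=cv2.imread('pics/t5.png')
cv2.imwrite('pics/s5c.png',np.hstack([cv2.resize(a[200:280,190:270],(400,400),interpolation=3),cv2.resize(b[180:260,325:405],(400,400),interpolation=3)]))
E
```

```text
t 6.45 TCPc [-0.0026 -0.      0.0057] Fc [-0.533   0.208   0.1538] w 0.05935610543830341 q [-0.6817 -0.3052  2.2483  0.6843  0.7803 -2.7292]
[[-0.0001  1.     -0.0004]
 [ 1.      0.0001  0.0008]
 [ 0.0008 -0.0004 -1.    ]]
t 6.5 TCPc [-0.0028  0.0001  0.0056] Fc [ 0.378  -0.2999 -0.0712] w 0.05919521923481874 q [-0.6815 -0.3049  2.2483  0.6843  0.7804 -2.7292]
[[-0.      1.     -0.0007]
 [ 1.      0.      0.0011]
 [ 0.0011 -0.0007 -1.    ]]
t 6.55 TCPc [-0.0028  0.0001  0.0055] Fc [-1.0402 -0.0468 -0.1435] w 0.059112146771405596 q [-0.6815 -0.3047  2.2483  0.6842  0.7805 -2.7292]
[[-0.      1.     -0.0008]
 [ 1.      0.      0.0012]
 [ 0.0012 -0.0008 -1.    ]]
```

View pics/w5.png

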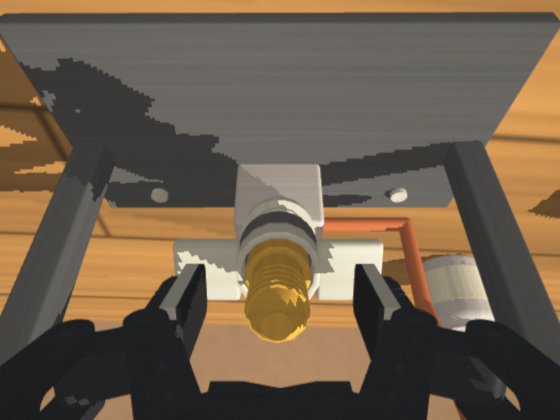

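View pics/s5c.png

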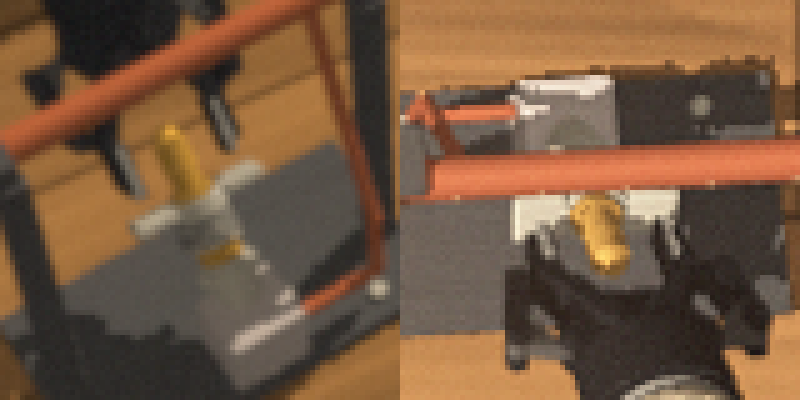

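Both views show the nozzle popped up and the sleeve staying back. Next I'll close on the knurled grip.

Emit:
drive_tool --pt "200 0 0 0 0 0 0" --pt "255 0 0 0 0 0 0" --pt "255 0 0 0 0 0 0" --pt "255 0 0 0 0 0 0" --pt "255 0 0 0 0 0 0" --pt "255 0 0 0 0 0 0" --newtons 60

```text
clock: 7.15
ee_pos: [0.5404, -0.1832, 0.1199]
orientation: [[-0.082, 0.763, 0.641], [0.997, 0.063, 0.052], [-0.0, 0.643, -0.766]]
ft_force: [0.9, -2.2, -0.8]
gripper_width: 0.0202
```

```bash
python3 st.py w6.png
```

```text
t 7.2 TCPc [-0.0023 -0.0005  0.006 ] Fc [-0.927  -2.1845 -2.0444] w 0.02033911709439706 q [-0.682  -0.3056  2.248   0.684   0.7801 -2.7291]
[[-0.0003  1.     -0.    ]
 [ 1.      0.0003 -0.0001]
 [-0.0001 -0.     -1.    ]]
```

View pics/w6.png

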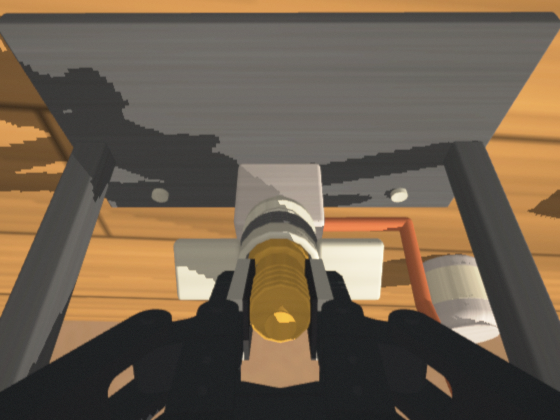

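Emit:
drive_tool --pt "255 -0.0032 -0.0003 0.0038 0 0 0" --pt "255 -0.0064 -0.0005 0.0077 0 0 0" --pt "255 -0.0096 -0.0008 0.0115 0 0 0" --pt "255 -0.0128 -0.001 0.0153 0 0 0" --pt "255 -0.016 -0.0013 0.0192 0 0 0" --pt "255 -0.0192 -0.0016 0.023 0 0 0" --pt "255 -0.0192 -0.0016 0.023 0 0 0"

```text
clock: 7.9
ee_pos: [0.5211, -0.1847, 0.1436]
orientation: [[-0.082, 0.763, 0.641], [0.997, 0.063, 0.052], [-0.0, 0.643, -0.766]]
ft_force: [-0.3, -0.1, -2.4]
gripper_width: 0.0203
```

```bash
python3 st.py w7.png
```

```text
t 7.95 TCPc [-0.0021 -0.0003  0.0364] Fc [-0.7481 -0.0608 -0.7122] w 0.02011223030935943 q [-0.7163 -0.3956  2.2708  0.6578  0.853  -2.7072]
[[-0.0005  1.      0.0004]
 [ 1.      0.0005  0.0002]
 [ 0.0002  0.0004 -1.    ]]
```

View pics/w7.png

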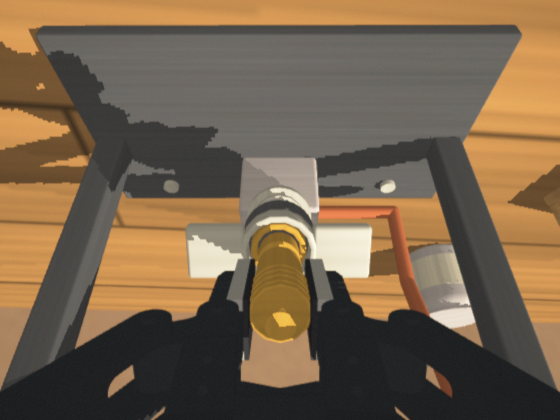

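The nozzle holds in the jaws and its shank shows above the mouth at (280,240). I'll draw it clear of the socket.

Emit:
drive_tool --pt "255 -0.0064 -0.0005 0.0077 0 0 0" --pt "255 -0.0128 -0.001 0.0153 0 0 0" --pt "255 -0.0192 -0.0016 0.023 0 0 0" --pt "255 -0.0256 -0.0021 0.0306 0 0 0" --pt "255 -0.032 -0.0026 0.0383 0 0 0" --pt "255 -0.045 -0.0036 0.0536 0 0 0" --pt "255 -0.045 -0.0036 0.0536 0 0 0"

```text
clock: 8.65
ee_pos: [0.4763, -0.1894, 0.1997]
orientation: [[-0.081, 0.761, 0.644], [0.997, 0.064, 0.049], [-0.004, 0.645, -0.764]]
ft_force: [0.3, -0.6, -1.7]
gripper_width: 0.0207
```

```bash
python3 st.py w8.png; python3 st.py s8.png scene;  python3 - <<'E'
from h import *
a=cv2.imread('pics/s8.png')
cv2.imwrite('pics/s8c.png',cv2.resize(a[180:280,180:300],(720,600),interpolation=3))
d=pickle.load(open('pics/w8.png.pkl','rb'))
for n in ['tray_in']:
  for c in ['top','scene']:
    manip.capture(c); print(c,n,[(q['point'],q['score']) for q in manip.boxes_of(c,n)])
E
```

```text
t 8.7 TCPc [-0.0011 -0.0011  0.1075] Fc [-0.82   -0.8076 -1.6255] w 0.02028406208517079 q [-0.808  -0.5952  2.3044  0.6189  1.0363 -2.6753]
[[-0.0012  1.      0.0024]
 [ 1.      0.0012 -0.0025]
 [-0.0025  0.0024 -1.    ]]
t 8.75 TCPc [-0.002  -0.0006  0.1067] Fc [-1.8234 -0.0455 -1.1151] w 0.020390431080065507 q [-0.8075 -0.5937  2.3051  0.6188  1.0361 -2.6753]
[[-0.0006  1.      0.001 ]
 [ 1.      0.0006 -0.0011]
 [-0.0011  0.001  -1.    ]]
top tray_in [([0.5755, 0.1849, 0.0101], 0.97)]
scene tray_in [([0.5804, 0.1879, 0.0065], 0.58)]
```

View pics/w8.png

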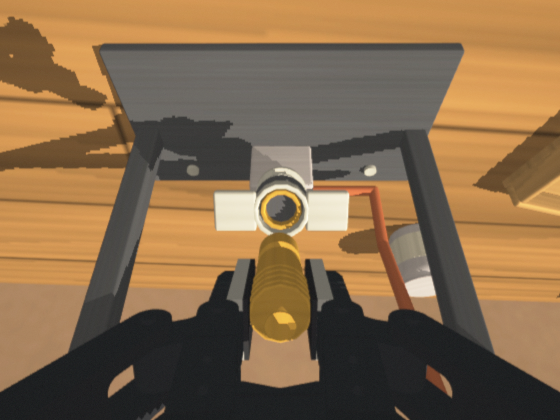

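View pics/s8c.png

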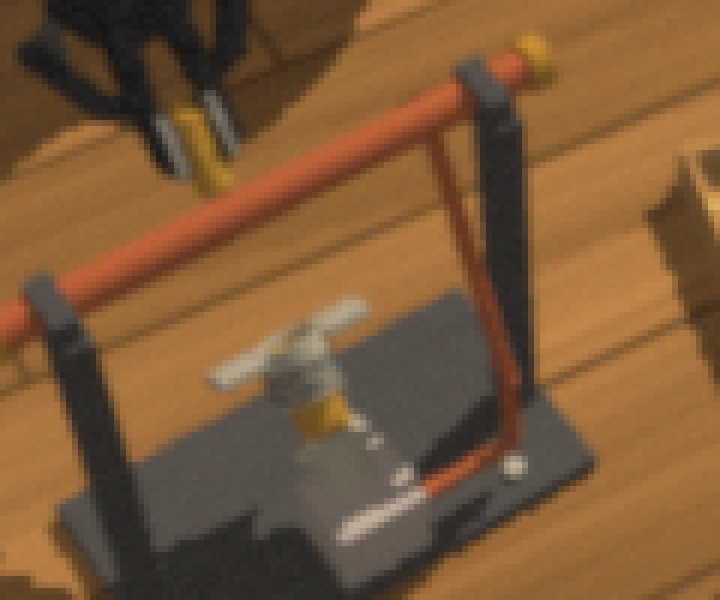

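The nozzle is out, with its foot at (283,240), and the sleeve is forward again, with the ears and empty mouth at (281,210). Next: up, over the tray, and turned upright.

Emit:
drive_tool --pt "255 -0.01 0 0.04 0 0 0" --pt "255 -0.02 0 0.08 0 0 0" --pt "255 -0.02 0.01 0.12 -0.006 0.07 0" --pt "255 -0.02 0.05 0.15 -0.014 0.17 0" --pt "255 -0.02 0.09 0.16 -0.022 0.27 0" --pt "255 -0.02 0.13 0.16 -0.03 0.37 0" --pt "255 -0.02 0.17 0.16 -0.038 0.47 0" --pt "255 -0.02 0.21 0.16 -0.046 0.57 0" --pt "255 -0.01 0.25 0.16 -0.057 0.696 0" --pt "255 0.01 0.28 0.16 -0.057 0.696 0"

```text
clock: 9.95
ee_pos: [0.4874, 0.0953, 0.3554]
orientation: [[-0.085, 0.996, -0.004], [0.996, 0.085, 0.001], [0.001, -0.004, -1.0]]
ft_force: [0.7, -1.0, -1.8]
gripper_width: 0.0203
```

Emit:
drive_tool --pt "255 0.02 0.02 0 0 0 0" --pt "255 0.04 0.04 0 0 0 0" --pt "255 0.06 0.06 -0.02 0 0 0" --pt "255 0.08 0.08 -0.05 0 0 0" --pt "255 0.09 0.095 -0.09 0 0 0" --pt "255 0.09 0.095 -0.13 0 0 0" --pt "255 0.09 0.095 -0.17 0 0 0" --pt "255 0.09 0.095 -0.2 0 0 0" --pt "255 0.09 0.095 -0.2 0 0 0" --pt "255 0.09 0.095 -0.2 0 0 0"

```text
clock: 10.95
ee_pos: [0.5761, 0.1872, 0.156]
orientation: [[-0.082, 0.997, -0.002], [0.997, 0.082, 0.001], [0.001, -0.002, -1.0]]
ft_force: [0.6, -0.3, -0.4]
gripper_width: 0.0204
```

```bash
python3 st.py w9.png; python3 st.py s9.png scene; python3 st.py t9.png top >/dev/null;  python3 - <<'E'
from h import *
s=manip.sense();print(s['ee_pos'],s['orientation'],s['ft_force'])
a=cv2.imread('pics/s9.png');b=cv2.imread('pics/t9.png')
cv2.imwrite('pics/s9c.png',np.hstack([cv2.resize(a[160:260,270:370],(400,400),interpolation=3),cv2.resize(b[160:260,190:290],(400,400),interpolation=3)]))
E
```

```text
t 11.0 TCPc [ 0.0735  0.3658 -0.0078] Fc [-0.3242  0.5113 -0.8028] w 0.02071577817151162 q [ 0.1908  0.0639  1.726   0.0009  1.3497 -1.4624]
[[ 0.0003  0.7673 -0.6413]
 [ 1.      0.0005  0.0011]
 [ 0.0012 -0.6413 -0.7673]]
t 11.05 TCPc [ 0.0747  0.3658 -0.0073] Fc [-0.9112 -0.0466 -1.1498] w 0.020474829857322727 q [ 0.1906  0.0629  1.725   0.0008  1.3496 -1.4624]
[[ 0.0004  0.7686 -0.6398]
 [ 1.      0.0005  0.0012]
 [ 0.0012 -0.6398 -0.7686]]
[0.57800953 0.18730612 0.15961194] [[-0.08201319  0.99662093  0.00453387]
 [ 0.99663049  0.08200668  0.00160398]
 [ 0.00122676  0.00465014 -0.99998844]] [ 1.13769454  0.18247417 -0.95070874]
```

View pics/w9.png

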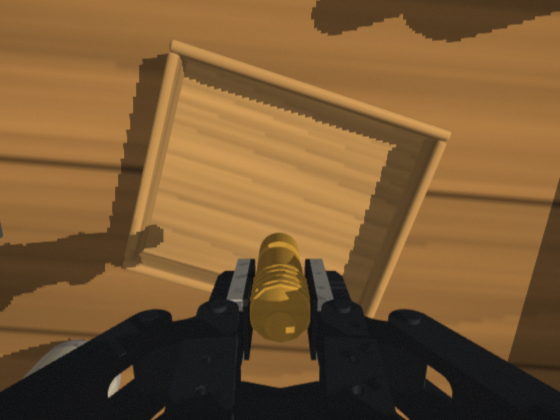

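View pics/s9c.png

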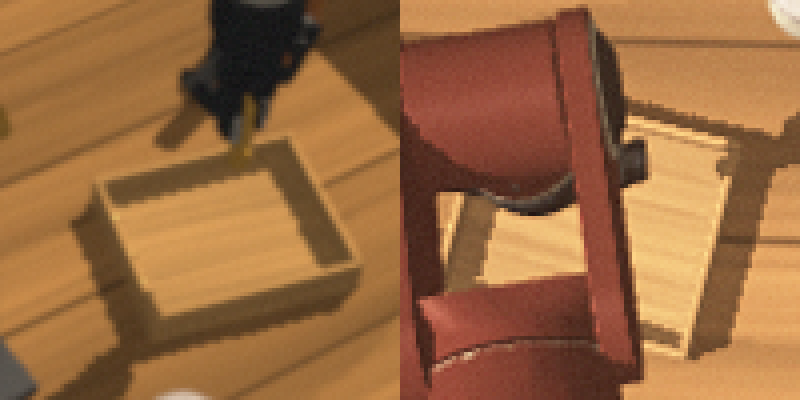

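```bash
python3 - <<'E'
from fit import *
W=pickle.load(open('pics/w9.png.pkl','rb'));p=np.array([.577,.187,.0])
print([pr(W,p+[0,0,z]).round(1) for z in (.008,.035)], pr(W,np.array([.578,.1873,.1596-.038])))
# rim corners back-projected to z=.035
for d,us in((W,[(174,46),(446,136),(130,265)]),(T,[(c(*q,1,(0,0))) for q in [(219,180),(284,193),(263,249),(199,233)]])):
  for u in us:
    r=d['R'].T@np.linalg.inv(d['mtx'])@np.array([u[0],u[1],1]); C=-d['R'].T@d['t']; print(C+r*(.035-C[2])/r[2])
E
```

```text
[array([278. , 198.7]), array([277.9, 207.1])] [277.7297 251.2876]
[0.4743 0.1106 0.035 ]
[0.5166 0.2993 0.035 ]
[0.6317 0.0783 0.035 ]
[0.6761 0.244  0.035 ]
[0.641  0.0452 0.035 ]
[0.4704 0.1031 0.035 ]
[0.5131 0.2958 0.035 ]
```

The tray corners give a centre of (0.574, 0.189), so the nozzle is over the middle. I'll lower it.

Emit:
drive_tool --pt "255 0 0 -0.025 0 0 0" --pt "255 0 0 -0.05 0 0 0" --pt "255 0 0 -0.07 0 0 0" --pt "255 0 0 -0.09 0 0 0" --pt "255 0 0 -0.1 0 0 0" --pt "255 0 0 -0.1 0 0 0" --pt "255 0 0 -0.1 0 0 0"

```text
clock: 11.8
ee_pos: [0.5774, 0.1871, 0.0583]
orientation: [[-0.082, 0.997, 0.002], [0.997, 0.082, 0.001], [0.001, 0.002, -1.0]]
ft_force: [-0.4, 0.4, -0.6]
gripper_width: 0.0201
```

Emit:
drive_tool --pt "255 0 0 -0.003 0 0 0" --pt "255 0 0 -0.006 0 0 0" --pt "255 0 0 -0.006 0 0 0"

```text
clock: 12.1
ee_pos: [0.5762, 0.1868, 0.0506]
orientation: [[-0.082, 0.997, -0.0], [0.997, 0.082, 0.001], [0.001, -0.0, -1.0]]
ft_force: [0.5, 0.4, -1.2]
gripper_width: 0.0201
```

Emit:
drive_tool --pt "255 0 0 -0.0015 0 0 0" --pt "255 0 0 -0.003 0 0 0" --pt "255 0 0 -0.003 0 0 0"

```text
clock: 12.4
ee_pos: [0.576, 0.1868, 0.0472]
orientation: [[-0.082, 0.997, -0.001], [0.997, 0.082, 0.0], [0.0, -0.001, -1.0]]
ft_force: [0.2, -1.0, -2.9]
gripper_width: 0.0203
```

Emit:
drive_tool --pt "255 0 0 -0.001 0 0 0" --pt "255 0 0 -0.002 0 0 0" --pt "255 0 0 -0.002 0 0 0"

```text
clock: 12.7
ee_pos: [0.5764, 0.1868, 0.0457]
orientation: [[-0.082, 0.997, -0.0], [0.997, 0.082, 0.0], [0.0, -0.0, -1.0]]
ft_force: [0.7, -0.3, -0.8]
gripper_width: 0.0201
```

```bash
python3 - <<'E'
from h import *
snap('wrist','w10.png');snap('scene','s10.png')
print(manip.sense()['ft_force'],manip.sense()['ee_pos'])
a=cv2.imread('pics/s10.png')
cv2.imwrite('pics/s10c.png',cv2.resize(a[160:250,280:370],(600,600),interpolation=3))
E
```

```text
[ 0.36338153  1.40501889 -0.80224534] [0.57633639 0.1868577  0.04568757]
```

View pics/s10c.png

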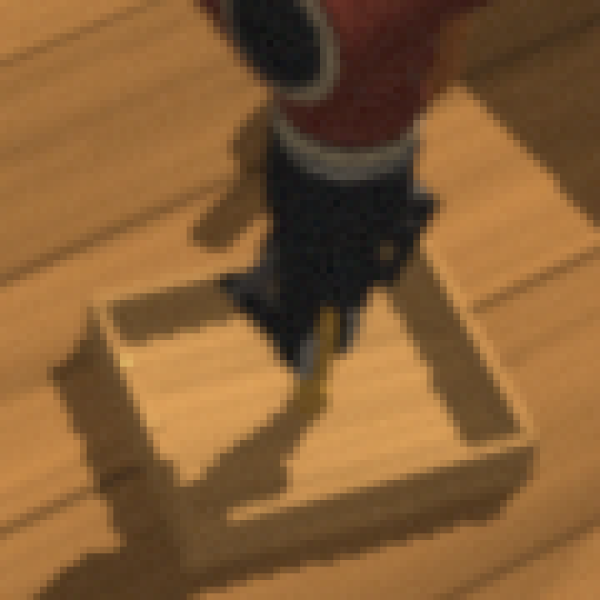

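The foot is just above the tray floor at (310,410) in this crop and not touching yet. I'll keep going in 1 mm steps.

Emit:
drive_tool --pt "255 0 0 -0.001 0 0 0" --pt "255 0 0 -0.0015 0 0 0" --pt "255 0 0 -0.0015 0 0 0"

```text
clock: 13.1
ee_pos: [0.577, 0.1869, 0.0455]
orientation: [[-0.082, 0.997, 0.001], [0.997, 0.082, 0.001], [0.0, 0.001, -1.0]]
ft_force: [-1.6, -0.9, 4.7]
gripper_width: 0.0204
```

Emit:
drive_tool --pt "255 0 0 -0.001 0 0 0" --pt "255 0 0 -0.0015 0 0 0" --pt "255 0 0 -0.0015 0 0 0"

```text
clock: 13.4
ee_pos: [0.5776, 0.187, 0.0453]
orientation: [[-0.082, 0.997, 0.002], [0.997, 0.082, 0.001], [0.0, 0.002, -1.0]]
ft_force: [-3.0, -1.3, 11.3]
gripper_width: 0.0202
```

The foot is on the floor. I'll ease off the press and open gradually.

Emit:
drive_tool --pt "255 0 0 0.0015 0 0 0" --pt "255 0 0 0.002 0 0 0" --pt "185 0 0 0.002 0 0 0" --pt "175 0 0 0.002 0 0 0" --pt "160 0 0 0.002 0 0 0" --pt "140 0 0 0.002 0 0 0" --pt "110 0 0 0.002 0 0 0" --pt "80 0 0 0.002 0 0 0" --pt "80 0 0 0.002 0 0 0" --newtons 20

```text
clock: 14.3
ee_pos: [0.5762, 0.1868, 0.0445]
orientation: [[-0.082, 0.997, -0.0], [0.997, 0.082, 0.0], [0.001, -0.0, -1.0]]
ft_force: [1.2, -0.2, -0.2]
gripper_width: 0.0585
```

```bash
python3 - <<'E'
from h import *
snap('wrist','w11.png')
print(manip.sense()['ft_force'],manip.sense()['ee_pos'],manip.sense()['gripper_width'])
E
```

```text
[ 0.17181635  0.83083027 -0.48066868] [0.57623727 0.18683265 0.04451636] 0.05864955894247387
```

View pics/w11.png

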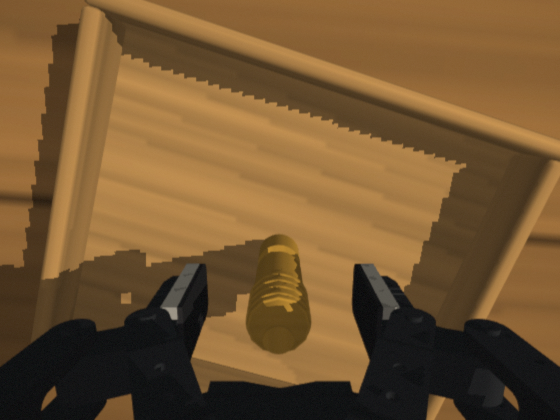

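The nozzle stands upright between the open jaws, at (280,300). I'll retreat straight up.

Emit:
drive_tool --pt "80 0 0 0.01 0 0 0" --pt "80 0 0 0.025 0 0 0" --pt "80 0 0 0.05 0 0 0" --pt "80 0 0 0.09 0 0 0" --pt "80 0 0 0.13 0 0 0" --pt "80 -0.03 0 0.18 0 0 0" --pt "80 -0.06 0 0.22 0 0 0" --pt "80 -0.1 0 0.25 0 0 0" --pt "80 -0.1 0 0.25 0 0 0" --pt "80 -0.1 0 0.25 0 0 0"

```text
clock: 15.35
ee_pos: [0.4764, 0.1872, 0.298]
orientation: [[-0.083, 0.997, 0.006], [0.997, 0.083, 0.002], [0.001, 0.006, -1.0]]
ft_force: [0.3, 0.4, -1.7]
gripper_width: 0.0583
```

```bash
python3 - <<'E'
from h import *
snap('scene','s12.png');snap('wrist','w12.png')
s=manip.sense();print(s['ft_force'],s['ee_pos'],s['clock'])
manip.capture('scene')
for n in ['nozzle_grip','mallet','wax_tin','whetstone']: print(n,[(np.round(q['point'],3),round(q['score'],2)) for q in manip.boxes_of('scene',n)][:2])
E
```

```text
[ 0.18694756 -0.12161817 -1.12051399] [0.47624065 0.18668202 0.29389042] 15.45
nozzle_grip [(array([ 0.336, -0.397,  0.031]), 0.5), (array([0.583, 0.178, 0.058]), 0.46)]
mallet [(array([0.396, 0.369, 0.095]), 0.61)]
wax_tin [(array([0.768, 0.006, 0.073]), 0.86), (array([ 0.576, -0.195,  0.039]), 0.69)]
whetstone [(array([ 0.336, -0.397,  0.031]), 0.85), (array([ 0.567, -0.189,  0.107]), 0.24)]
```

View pics/s12.png

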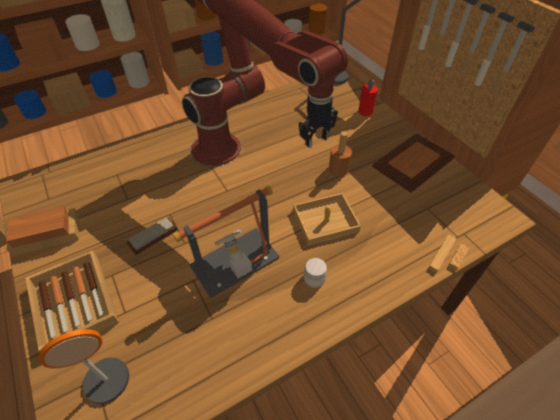

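View pics/w12.png

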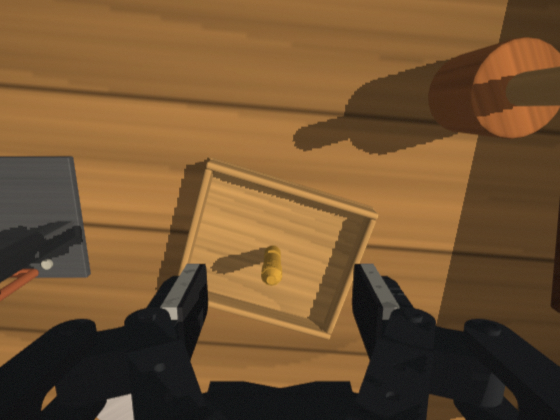

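The nozzle stands in the tray, at (327,214) in the scene view and (272,265) in the wrist view. The bystanders are where they were, and nothing is touching. I'm handing in.

```bash
python3 -c "
from rig import manip
print(manip.hand_in())"
```

```text
the job is handed in; nothing more can be done
None
```

The nozzle is uncoupled and standing upright in the wooden tray, and the job was handed in at about 15.5 s.

- **Uncoupling:** I pushed both sleeve ears back along the coupling's axis to the stop, and the nozzle popped up while the sleeve stayed back. I then gripped the nozzle and drew it out along the axis. The pictures afterwards show the mouth empty and the sleeve forward again.
- **Placing:** I lowered the nozzle until the wrist force showed its foot on the tray floor (about 11 N at most), then opened the jaws and backed away. The last pictures show it standing in the tray with the gripper clear and touching nothing. The networks place the mallet, wax tin and whetstone within about 3 mm of where the same camera first saw them.

**Checks that disagreed or ran high:**
- **Push force:** The wrist force reached about 85 N for a moment at the sleeve's stop. That is below the 120 N limit, and it was the fingertips pressing on the ears. I backed off at once.
- **Grip width:** It read 20 mm on the 22 mm grip, but the nozzle did not slip.
- **Coupling position:** The wrist view put the coupling's mouth about 4 mm off the first estimate along its axis. Feeling for contact with the ears settled it.
- **Nozzle detection:** At the end the network's top answer for the nozzle was the whetstone. Its second answer was the nozzle in the tray, which matches the pictures.

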